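# Set the needle of a bench analyser over its rinse cup

## Robot

A 7-joint arm with a two-finger parallel gripper is mounted at the origin on the work surface. World frame = base frame: x ahead of the robot, y to its left, z up, the work surface at z = 0. Lengths are in m, angles in rad, forces in N, time in s.
With the tool pointing down it reaches from about 0.425 to 0.925 m from the base axis. Payload 6.8 kg.
Tool frame: the origin (TCP) lies midway between the tips of the shut fingers; the grasp point (between the pads) lies 19 mm behind it (grip_point_offset is the distance from the TCP to the grasp point, in m); y points along the fingers, x is the direction in which the jaws open and shut, and the axes are right-handed (so a half turn about y gives the same grasp; the last joint's range is limited). The gripper opens to 85 mm and grips with 20 to 120 N. Pads are 22 mm wide; open, the fingers measure 114 mm over their backs; the gripper's body (76 mm by 85 mm) begins 54 mm behind the grasp point. The pads swing forward as they close: fully open they stand 13 mm farther back than shut.
Start: joints at [1.073, 0.477, 0.022, 1.555, -0.011, 1.109, -0.083], TCP at [0.257, -0.624, 0.198] pointing down, gripper open.
Joint ranges: [-2.96, 2.96], [-0.34, 2.1], [-1.41, 1.46], [0.24, 2.44], [-1.37, 4.51], [0.17, 1.92], [-2.96, 2.96]. Speed limits (rad/s): [2.39, 2.39, 3.14, 3.14, 3.14, 3.14, 3.14].

## Interface

Orientations are given as a unit quaternion [w, x, y, z].
In Python, from station import get_obs, read_camera, hand_in, grip_point_offset gives the robot as it stands.
- The arm moves only by the tool play_rows, never from a script. Its argument "increments" is a list of rows, each a list of 2 entries, a list of its own where there are three numbers: the shift along the tool's x, y, z in m, then the turn, a rotation vector about the tool's x, y, z in degrees. In form: [[[tx, ty, tz], [ax, ay, az]], ...]. A call has 1 to 20 rows; each row shifts and turns the commanded pose from where the row before left it, along the tool's axes as they then stand; what a row does not reach is not made up. A row lasts 1/12 s, in which the tool goes at most 41.7 mm and 7.16 degrees, less where a joint would pass 70% of its speed; a pose out of reach is approached as far as the arm can. A call with a gripper value outside its range is refused whole. "gripper" is the finger opening in m, from 0 to 0.0854, set as the call begins (left out, the last holds). The fingers move at their own pace and stop on an object; "grip_force" is the grip in N (left out, the last holds). Time passes only in rows, so rows that do not move let the fingers close. It gives the time, the measured TCP pose, the force and the opening at its end, in the units of the state.
- get_obs(): the state, without advancing time (a new reading comes with each control period).
- read_camera(name): name is "scene" or "side" or "wrist"; returns a dict with "color" (384x512x3 uint8, red, green, blue), "range_z" (384x512 float32, m along the optical axis (not along the pixel's ray), 0 where there is no reading), "intrinsics" (3x3 intrinsics, pixels), "R" (3x3) and "t" (3): a world point X has camera coordinates R X + t; the wrist camera has in their place "hand_eye" (4x4, takes a point from camera to tool coordinates, whose origin is the TCP and whose axes are the tool frame's). Camera axes: x right, y down, z forward; pixel columns grow to the right and rows downward; lengths in m; the calibration is good to about 2 mm. A picture is of the moment at which its call begins: read the wrist's pose just before it.
- hand_in(): hands the job in, once; it reports no verdict.
The state is a dict: "t": time; "q": joint angles; "joint_vel": joint speeds; "joint_torque": joint torques, N m; "eef_pos": TCP position; "tool_rot": TCP orientation; "contact_force": force on the tool from outside, world axes, zero at the start; "torque": the same for the moment, N m; "gripper_width": opening from 0.0 (shut) to 1.0 (fully open).
Only numpy, scipy, OpenCV 4.12 (cv2) and the standard library are available. Lean on these libraries where they do the work, as an engineer would, in place of code of your own. Each camera call takes 0.05 s, during which the arm holds its last target. There are 200 camera calls.

## Task

The analyser is switched off and must be set for its needle rinse by hand: with one finger push on a spoke of the three-armed hub to turn the sample disc until the open cup stands at the arrow on the housing rim, and only then push the sampling arm round from its side until the needle hangs over the middle of the cup's mouth, and let go. Push gently and sideways only: grip nothing, do not lift the disc or press the arm down, and do not touch the needle, the cup or the tubes or push on the black plate. Leave the bottle, the tube rack and the pipette stand where they are.

Things in the scene. Friction and masses are not known exactly. Their poses are not given: they have to be found in the camera images.
- analyser: Fixed white bench analyser: a round drum 292 mm across, rim top 102 mm high, and on its left a deck 85 mm high (body y 148 to 285, x -130 to 150 mm) with the arm's post at (40, 200) mm, a rinse well (99 mm high) and a panel (109 mm). A small black arrow on the rim points inwards. Origin on the bench under the drum's middle; x away from its front, y to its left, z up.
- spindle (a point): Point on the axis of the sample disc, at the height of its plate's top (100 mm above the bench). The disc is a black plate 258 mm across inside the drum's rim, with 24 places on a ring of 105 mm radius; it turns freely both ways, rubs enough to stay where it is left (about 2 N pushed at 45 mm radius) and hardly coasts.
- sample_disc (a joint): How far the sample disc has been turned on its spindle since the start, rad, counterclockwise from above positive (0 at the start, whatever its place); stops only at -6.3 and 6.3.
- plate: The black plate of the sample disc with its 24 places (frame at the analyser's origin, turning with the disc; plate top 100 mm above the bench). Not to be pushed on.
- hub: Aluminium three-armed hub in the middle of the disc, turning with it: a boss 34 mm high and 32 mm across (47 mm at its foot, up to 9 mm above the plate), and three level spokes 120 degrees apart, each a bar 12 mm wide, from 116 to 130 mm above the bench, ending in a round upright end 15 mm across (115 to 131 mm above the bench) centred 68 mm from the axis. Push a spoke sideways, between boss and end. Frame at the analyser's origin, turning with the disc.
- spoke_end (a point): Centre of the round end of one of the three spokes, 68 mm from the spindle axis, 123 mm above the bench; it lies 45 degrees counterclockwise of the cup's place. The other two spokes are at plus and minus 120 degrees from it.
- disc_lift (a joint): Height of the sample disc above its seat, m: 0 seated; it could be lifted off, which is not wanted.
- sampling_place (a point): Point on the ring of places (105 mm from the spindle axis, at plate height) at which the arrow on the rim points and over which the needle's arc passes. The cup belongs here. It is fixed to the analyser.
- cup: Open white plastic cup, 24 mm across with a 27 mm rim, 46 mm high, standing loose in a place of the disc with its rim 21 mm above the plate (121 mm above the bench); the only open, wide thing in the disc. Origin under its middle, z up.
- cup_mouth (a point): Centre of the cup's mouth (inside 23 mm wide at the rim, 20 mm below it), 121 mm above the bench.
- tube_a: Capped sample tube, 15 mm across, cap 17 mm, 90 mm long, loose in the disc 75 degrees counterclockwise of the cup, cap top 145 mm above the bench. Origin at its foot, z up.
- tube_b: Same kind of capped tube, 210 degrees counterclockwise of the cup. Origin at its foot, z up.
- post_axis (a point): Point on the axis of the post about which the sampling arm swings, at mid-height of the arm (198 mm above the bench).
- sampling_arm (a joint): Swing of the sampling arm, rad: 0 at its rest stop away from the disc, growing (counterclockwise from above) as it swings towards and over the disc, to a stop at 1.55; the needle is over the sampling place at about 1.37. The arm is a white bar 26 mm wide and 24 mm high (186 to 210 mm above the bench), reaching 160 mm out from the post axis, with a round 52 mm head at the post (top 216 mm). It rubs enough to stay where it is left (about 1.2 N pushed at 100 mm from the post).
- post_lift (a joint): Height of the sampling arm on its crash spring, m: 0 free, negative when pressed down, about 0.5 mm per N.
- needle: Thin steel needle, 3 mm, hanging from the arm 150 mm from the post axis, its tip 130 mm above the bench (lower than the tubes' caps). Frame at the post axis, turning with the arm. Not to be touched.
- needle_tip (a point): Lower end of the needle, 130 mm above the bench, 9 mm above the cup's rim.
- bottle: White bottle with black cap, 64 mm across, 150 mm high, standing right of the analyser. Origin under its middle.
- rack: Clear tube rack 200 x 80 x 60 mm with capped tubes to 95 mm high, right of the analyser. Origin under its middle.
- pipette_stand: White round stand 290 mm high, foot 150 mm across, with four hanging pipettes, left beyond the analyser. Origin under its middle.

How it is judged:
On the way:
1. The disc is turned until the cup stands at the arrow, with the sampling arm still clear of the disc (horizontal distance between cup_mouth and sampling_place below 0.008 m and horizontal distance between needle_tip and spindle above 0.13 m), for 0.2 s.
At the end, for the whole second after the job is handed in: The needle's tip is within 8 mm (seen from above) of the centre of the cup's mouth and the cup within 9 mm of the sampling place; disc seated (4 mm) and arm at its height (5 mm), both at rest; cup and both tubes upright and down in their places (horizontal distance between needle_tip and cup_mouth below 0.008 m and horizontal distance between cup_mouth and sampling_place below 0.009 m and velocity of joint sample_disc between -0.05 and 0.05 rad/s and velocity of joint sampling_arm between -0.05 and 0.05 rad/s and value of joint disc_lift below 0.004 m and value of joint post_lift between -0.005 and 0.005 m and angle between each of cup, tube_a, tube_b's own z axis and vertical below 0.25 rad and z of cup in the frame of analyser below 0.085 m and z of each of tube_a, tube_b in the frame of analyser below 0.065 m); the robot touches nothing.
It fails at once if the disc, the cup or a tube is lifted (6 mm), or the sampling arm is pressed down or lifted (6 mm) (value of joint any of disc_lift, post_lift above 0.006 m or value of joint post_lift below -0.006 m or z of cup in the frame of analyser above 0.091 m or z of any of tube_a, tube_b in the frame of analyser above 0.071 m).
It fails at once if the needle is touched or runs into something (contact force between needle and anything else above 0.5 N).
It fails at once if the cup or a tube in the disc is touched, or the black plate is pushed on (4 N) (contact force between any of cup, tube_a, tube_b and the fingers above 0.7 N or contact force between any of cup, tube_a, tube_b and the arm above 0.7 N or contact force between plate and the fingers above 4 N or contact force between plate and the arm above 4 N).
It fails at once if hub or sampling arm is pushed or gripped harder than 30 N (contact force between any of hub, sampling_arm and the fingers above 30 N).
It fails at once if the bottle, rack or pipette stand is shifted by more than 10 mm (distance of any of bottle, rack, pipette_stand from where it was at the start of the episode above 0.01 m).
It also fails if it takes over 70 s, if anything falls off the work surface, if the arm or the gripper's body presses on something with over 40 N, if the wrist force passes 120 N, or if a joint passes its speed limit or range.

## Working session

There is one attempt and no reset: what is moved stays moved. The work goes in short steps, Python scripts to look and compute and a tool call to move; the robot and the scene stay as the last step left them, time stands still between calls to the robot, and variables do not carry over. Pictures are saved under pics/ and viewed, about 8 in all and at most 12, crops included, and the job is handed in when it is done.

Besides the shell and the picture viewer there is one more tool, called after ">>>" in YAML: its name, and indented under it one key for each argument. play_rows: Moves the arm, as the interface text tells. Its arguments: {"type":"object","properties":{"increments":{"type":"array","items":{"type":"array"}},"gripper":{"type":"number"},"grip_force":{"type":"number"}},"required":["increments"]}

```bash
mkdir -p pics; cat > h.py <<'E'
import numpy as np,cv2
from station import get_obs,read_camera,hand_in
def grab(n):
    o=get_obs();c=read_camera(n);K=np.array(c["intrinsics"]);z=c["range_z"]
    v,u=np.mgrid[:z.shape[0],:z.shape[1]]
    P=np.stack([(u-K[0,2])/K[0,0]*z,(v-K[1,2])/K[1,1]*z,z],-1)
    if n!="wrist": W=(P-np.array(c["t"]))@np.array(c["R"])
    else:
        H=np.array(c["hand_eye"]);P=P@H[:3,:3].T+H[:3,3]
        w,x,y,zz=o["tool_rot"]
        from scipy.spatial.transform import Rotation as R
        W=P@R.from_quat([x,y,zz,w]).as_matrix().T+np.array(o["eef_pos"])
    W[z==0]=np.nan
    np.savez(""+n+".npz",W=W,c=c["color"])
    return c["color"],W,c
E
python3 - <<'E'
from h import *
a,W,c=grab("scene");b,V,d=grab("side")
for n,i in (("scene",a),("side",b)): cv2.imwrite(f"pics/{n}0.png",cv2.resize(i[...,::-1],(800,600)))
print(get_obs())
for c in(c,d): print(-np.array(c["R"]).T@c["t"])
E
```

```text
{'t': 0.1, 'q': array([ 1.07292117,  0.47774687,  0.02234078,  1.55635542, -0.01149637,
        1.10932039, -0.08311359]), 'joint_vel': array([ 0.00073194, -0.00185721,  0.00026094, -0.00280046,  0.00129852,
       -0.00220668,  0.00138647]), 'joint_torque': array([ 4.54759720e-03, -5.97759140e+01,  1.61363337e+00, -2.81954473e+01,
        1.28291018e-02,  4.96715773e-03, -1.25159036e-05]), 'eef_pos': array([ 0.25624284, -0.62382029,  0.19660203]), 'tool_rot': array([ 0.58766118, -0.5870679 ,  0.3942271 , -0.39318013]), 'contact_force': array([-0.47016565,  0.30005124,  0.21837643]), 'torque': array([ 0.05620393, -0.01325556,  0.00186758]), 'gripper_width': 0.9985322197706393}
[ 1.17233755 -0.40322759  1.21640354]
[-0.16931094  0.69108389  1.07674145]
```

View pics/scene0.png

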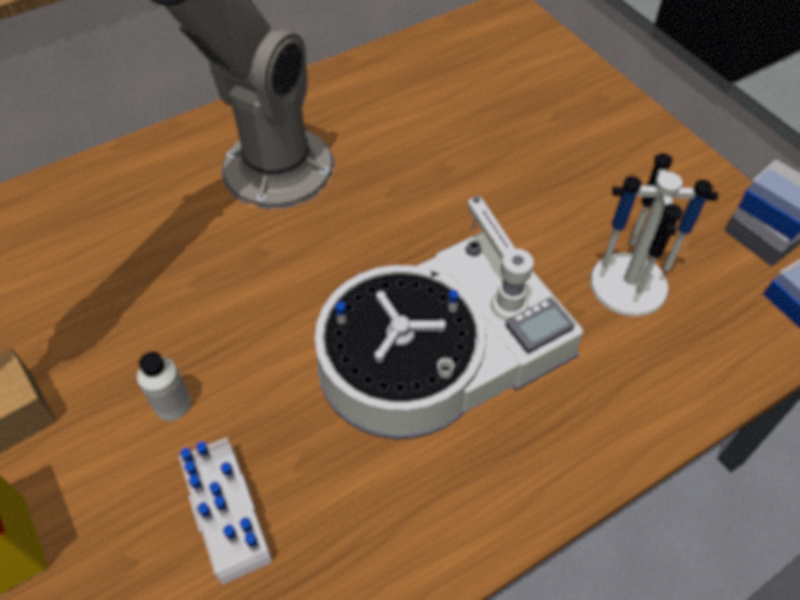

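View pics/side0.png

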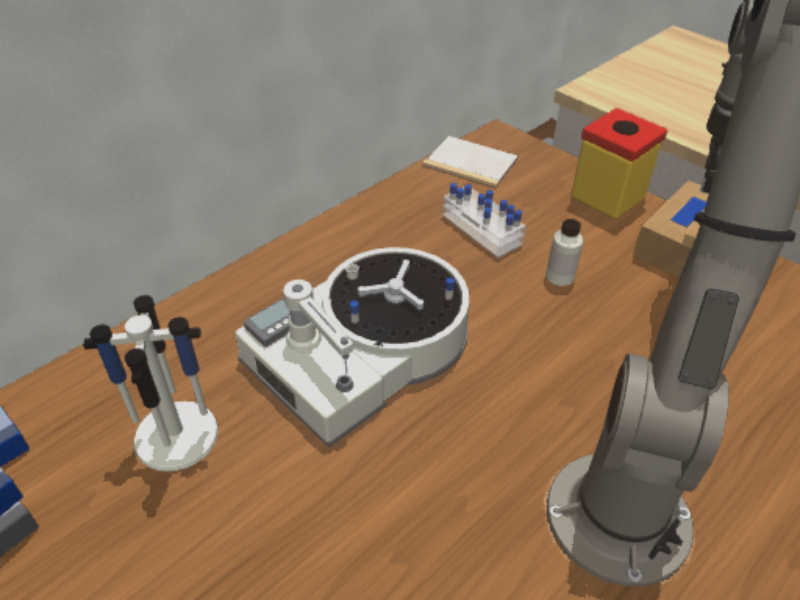

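```bash
cat > fit.py <<'E'
from h import *
from scipy.optimize import least_squares
def ang(v): return np.degrees(np.arctan2(v[1],v[0]))
def run(save=None):
    fr=[grab("scene"),grab("side")]
    for n,(c,W,_) in zip(("scene","side"),fr):
        def at(u,v): # 800x600 px
            return W[int(v*.64),int(u*.64)]
        P=W.reshape(-1,3);C=c.reshape(-1,3).astype(int)
        k=np.isfinite(P[:,0])&(P[:,2]>.05)&(P[:,2]<.24);P=P[k];C=C[k]
        yield n,P,C,at
E
python3 - <<'E'
from fit import *
px={"scene":dict(boss=(400,323),e1=(380,296),e2=(441,325),e3=(379,356),cup=(445,366),ta=(341,307),tb=(453,295),head=(517,258),tip=(477,203),arrow=(434,273)),
"side":dict(boss=(396,284),e1=(406,264),e2=(362,290),e3=(419,303),cup=(352,269),ta=(450,282),tb=(354,303),head=(297,288),tip=(346,344),arrow=(379,344))}
for n,P,C,at in run():
    for k,v in px[n].items(): print(n,k,np.round(at(*v),4))
    b=at(*px[n]["boss"])[:2]
    # rim circle: white points at z~.102 near
    r=np.linalg.norm(P[:,:2]-b,axis=1)
    for it in range(3):
        m=(abs(P[:,2]-.102)<.006)&(abs(r-.1375)<.009)&(C.min(1)>130)
        s=least_squares(lambda p:np.linalg.norm(P[m,:2]-p,axis=1)-.1375,b,loss="soft_l1",f_scale=.004).x
        b=s;r=np.linalg.norm(P[:,:2]-b,axis=1)
    print(n,"rim",np.round(s,4),m.sum(),np.median(P[m,2]))
    h=at(*px[n]["head"])[:2]
    m=(P[:,2]>.209)&(np.linalg.norm(P[:,:2]-h,axis=1)<.035)&(C.min(1)>60)
    print(n,"head",cv2.minEnclosingCircle(P[m,:2].astype(np.float32)),P[m].mean(0))
    m=(P[:,2]>.195)&(np.linalg.norm(P[:,:2]-h,axis=1)<.2)&(np.linalg.norm(P[:,:2]-h,axis=1)>.035)
    print(n,"armdir",ang(P[m,:2].mean(0)-h),m.sum(),np.percentile(P[m,2],[5,50,95]))
    for lo,hi,nm in((.113,.14,"hub"),):
        for k in("e1","e2","e3"):
            e=at(*px[n][k])[:2];m=(P[:,2]>.122)&(np.linalg.norm(P[:,:2]-e,axis=1)<.011)&(C.min(1)>80)
            print(k,np.round(P[m].mean(0),4),ang(P[m,:2].mean(0)-s),np.linalg.norm(P[m,:2].mean(0)-s))
    m=(P[:,2]>.112)&(np.linalg.norm(P[:,:2]-at(*px[n]["cup"])[:2],axis=1)<.02)
    q=P[m,:2].mean(0);print("cup",P[m].mean(0),ang(q-s),np.linalg.norm(q-s))
E
```

```text
scene boss [ 0.563  -0.031   0.1324]
scene e1 [ 0.4943 -0.0297  0.1259]
scene e2 [0.6035 0.0236 0.1314]
scene e3 [ 0.5943 -0.0924  0.1247]
scene cup [ 0.6574 -0.0044  0.1014]
scene ta [ 0.4906 -0.1031  0.1445]
scene tb [0.565  0.071  0.1402]
scene head [0.6028 0.1676 0.2152]
scene tip [0.4633 0.1879 0.2091]
scene arrow [0.4881 0.0844 0.1061]
scene rim [ 0.5636 -0.033 ] 1381 0.09972696947234182
scene head ((0.6020301580429077, 0.16363848745822906), 0.033715855330228806) [0.60818533 0.16461262 0.21351723]
scene armdir 174.30054175437877 376 [0.19819475 0.20735953 0.21152859]
e1 [ 0.4964 -0.0305  0.1268] 177.85785069289477 0.06727335449210382
e2 [0.5997 0.0233 0.1273] 57.33447501517305 0.06691654085509938
e3 [ 0.5949 -0.0912  0.1278] -61.71743932784081 0.06605273082238534
cup [ 0.66277995 -0.0054465   0.11723663] 15.549436713602683 0.10291826328500976
side boss [ 0.5595 -0.0293  0.1324]
side e1 [ 0.5929 -0.0883  0.1283]
side e2 [0.5954 0.0285 0.1289]
side e3 [ 0.4917 -0.0253  0.1318]
side cup [ 0.6755 -0.0175  0.102 ]
side ta [ 0.4803 -0.0991  0.1448]
side tb [0.5667 0.0737 0.1458]
side head [0.6056 0.1682 0.2164]
side tip [0.4517 0.191  0.2089]
side arrow [0.4862 0.086  0.1022]
side rim [ 0.5599 -0.03  ] 880 0.10089173407628647
side head ((0.6009488701820374, 0.16690874099731445), 0.03003247082233429) [0.60191462 0.16948587 0.21449225]
side armdir 170.22756175032058 417 [0.19728323 0.20830736 0.21259139]
e1 [ 0.5906 -0.0876  0.1297] -61.950188228989106 0.06521209115777932
e2 [0.5946 0.0269 0.1277] 58.68305958839138 0.06663153544526595
e3 [ 0.4937 -0.0273  0.1287] 177.5941847321182 0.06629890242217087
cup [ 0.66936459 -0.01330937  0.1157987 ] 8.692986733633903 0.11070495172326811
```

```bash
cat >> h.py <<'E'
from scipy.spatial.transform import Rotation as R
S=np.array([.562,-.0315]);PO=np.array([.605,.1675])
def rot(o=None):
    w,x,y,z=(o or get_obs())["tool_rot"];return R.from_quat([x,y,z,w])
def to(p,yaw=None):
    o=get_obs();r=rot(o);M=r.as_matrix()
    print("t",round(o["t"],2),"pos",np.round(o["eef_pos"],4),"xaz",round(np.degrees(np.arctan2(M[1,0],M[0,0])),1),"ydir",np.round(M[:,1],3),"F",np.round(o["contact_force"],1),"q",np.round(o["q"],2))
    print("tool shift mm",np.round(1000*M.T@(np.array(p)-o["eef_pos"]),1))
E
python3 -c "
from h import *
to([.6,-.02,.3]);print(rot().as_matrix().round(3))
a=np.radians(58);e=np.array([np.cos(a),np.sin(a)]);t=np.array([-e[1],e[0]])
print('start finger',S+.042*e-.032*t)"
```

```text
t 0.2 pos [ 0.2563 -0.624   0.1969] xaz -67.7 ydir [-0.001  0.001 -1.   ] F [0.2 0.8 0. ] q [ 1.07  0.48  0.02  1.56 -0.01  1.11 -0.08]
tool shift mm [-428.2 -102.7  547.4]
[[ 0.38  -0.001  0.925]
 [-0.925  0.001  0.38 ]
 [-0.001 -1.    -0.   ]]
start finger [ 0.61139415 -0.0128394 ]
```

>>> play_rows:
  increments:
    - [[0,-0.035,0],[0,0,0]]
    - [[0,-0.035,0],[0,0,0]]
    - [[0,-0.035,0],[0,0,0]]
    - [[-0.018,0,0.023],[0,0,0]]
    - [[-0.018,0,0.023],[0,0,0]]
    - [[-0.018,0,0.023],[0,0,0]]
    - [[-0.018,0,0.023],[0,0,0]]
    - [[-0.018,0,0.023],[0,0,0]]
    - [[-0.018,0,0.023],[0,0,0]]
    - [[-0.018,0,0.023],[0,0,0]]
    - [[-0.018,0,0.023],[0,0,0]]
    - [[-0.018,0,0.023],[0,0,0]]
    - [[-0.018,0,0.023],[0,0,0]]
    - [[-0.018,0,0.023],[0,0,0]]
    - [[-0.018,0,0.023],[0,0,0]]
  gripper: 0

```text
t: 1.45
eef_pos: [0.4301, -0.3183, 0.3025]
tool_rot: [-0.587, 0.587, -0.394, 0.394]
contact_force: [0.7, 0.6, 0.4]
gripper_width: -0.002
```

>>> play_rows:
  increments:
    - [[-0.018,0,0.023],[0,0,0]]
    - [[-0.018,0,0.023],[0,0,0]]
    - [[-0.018,0,0.023],[0,0,0]]
    - [[-0.018,0,0.023],[0,0,0]]
    - [[-0.018,0,0.023],[0,0,0]]
    - [[-0.018,0,0.023],[0,0,0]]
    - [[-0.018,0,0.023],[0,0,0]]
    - [[-0.018,0,0.023],[0,0,0]]
    - [[-0.018,0,0.023],[0,0,0]]
    - [[0,0,0],[0,-6,0]]
    - [[0,0,0],[0,-6,0]]
    - [[0,0,0],[0,-6,0]]
    - [[0,0,0],[0,-6,0]]
    - [[0,0,0],[0,-6,0]]
    - [[0,0,0],[0,-6,0]]
    - [[0,0,0],[0,0,0]]

```text
t: 2.78
eef_pos: [0.5594, -0.0913, 0.3023]
tool_rot: [-0.681, 0.681, -0.192, 0.192]
contact_force: [-1.2, -0.9, 0.4]
gripper_width: 0.003
```

```bash
python3 -c "
from h import *
to([.611,-.013,.3])
c,W,d=grab('wrist');cv2.imwrite('pics/w1.png',c[...,::-1]);to([.611,-.013,.3])"
```

```text
t 2.78 pos [ 0.5594 -0.0913  0.3023] xaz -31.5 ydir [-0.  0. -1.] F [-1.2 -0.9  0.4] q [ 0.39  0.25 -0.41  1.66  0.1   1.26 -0.59]
tool shift mm [ 3.1  2.2 93.7]
t 2.83 pos [ 0.5595 -0.0913  0.3023] xaz -31.8 ydir [-0.  0. -1.] F [ 0.3  0.2 -0.3] q [ 0.39  0.25 -0.41  1.66  0.1   1.26 -0.6 ]
tool shift mm [ 2.5  2.3 93.7]
```

View pics/w1.png

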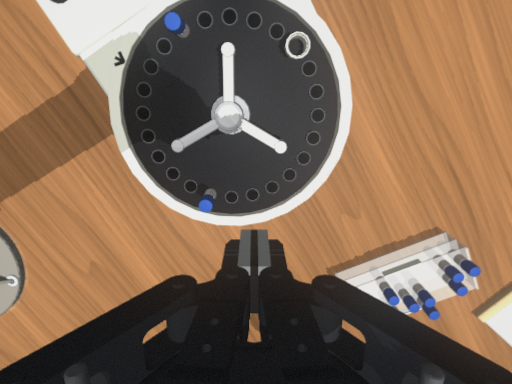

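```bash
cat >> h.py <<'E'
def ang(v): return round(float(np.degrees(np.arctan2(v[1],v[0]))),1)
def plane(c,u,v,z,o):
    K=np.array(c["intrinsics"]);H=np.array(c["hand_eye"]);Q=rot(o).as_matrix()
    d=Q@H[:3,:3]@np.array([(u-K[0,2])/K[0,0],(v-K[1,2])/K[1,1],1]);p=Q@H[:3,3]+o["eef_pos"]
    return p+d*(z-p[2])/d[2]
E
python3 -c "
from h import *
o=get_obs();c,W,d=grab('wrist')
for n,u,v,z in (('boss',229,117,.134),('e',228,48,.131),('el',178,146,.131),('er',280.5,147,.131),('cup',298,45,.121),('ta',173,21,.145),('tb',205.5,205,.145),('arrow',119,60,.102)):
    p=plane(d,u,v,z,o);print(n,p.round(4),W[int(v),int(u)].round(4),ang(p[:2]-S),np.linalg.norm(p[:2]-S).round(4))
# rim outer fit
m=(abs(W[...,2]-.102)<.005)&(c.min(-1)>170)
P=W[m][:,:2];r=np.linalg.norm(P-S,axis=1);P=P[(r<.15)&(r>.128)]
from scipy.optimize import least_squares
print(least_squares(lambda p:np.linalg.norm(P-p,axis=1)-.1375,S,loss='soft_l1',f_scale=.003).x,len(P))
"
```

```text
boss [ 0.5628 -0.0338  0.134 ] [ 0.5628 -0.0338  0.1342] -70.9 0.0024
e [0.6    0.0254 0.131 ] [0.6    0.0253 0.1317] 56.3 0.0685
el [ 0.4954 -0.0302  0.131 ] [ 0.4955 -0.0302  0.1313] 178.9 0.0666
er [ 0.5941 -0.0928  0.131 ] [ 0.5936 -0.0925  0.1313] -62.4 0.0692
cup [ 0.6652 -0.01    0.121 ] [ 0.6692 -0.009   0.0994] 11.7 0.1054
ta [0.5677 0.0719 0.145 ] [0.5677 0.072  0.1448] 86.9 0.1035
tb [ 0.4862 -0.1026  0.145 ] [ 0.4852 -0.1026  0.1436] -136.8 0.104
arrow [0.4877 0.0849 0.102 ] [0.488  0.0846 0.1031] 122.6 0.1381
[ 0.56174475 -0.03220396] 6457
```

>>> play_rows:
  increments:
    - [[0.002,0,0.031],[0,0,0]]
    - [[0.002,0,0.031],[0,0,0]]
    - [[0.002,0,0.031],[0,0,0]]
    - [[0,0,0],[0,0,0]]
    - [[0,0.035,0],[0,0,0]]
    - [[0,0.035,0],[0,0,0]]
    - [[0,0.035,0],[0,0,0]]
    - [[0,0.035,0],[0,0,0]]
    - [[0,0.025,0],[0,0,0]]
    - [[0,0.025,0],[0,0,0]]
    - [[0,0,0],[0,0,0]]
    - [[0,0,0],[0,0,0]]

```text
t: 3.88
eef_pos: [0.6127, -0.0153, 0.1117]
tool_rot: [-0.68, 0.68, -0.194, 0.193]
contact_force: [0.2, 0.4, 0.1]
gripper_width: 0.001
```

```bash
python3 -c "
from h import *
to([.6138,-.0156,.112])
c,W,d=grab('wrist');cv2.imwrite('pics/w2.png',c[...,::-1])"
```

```text
t 3.88 pos [ 0.6127 -0.0153  0.1117] xaz -31.8 ydir [-0.003 -0.    -1.   ] F [0.2 0.4 0.1] q [ 0.23  0.5  -0.41  1.76  0.24  0.93 -0.84]
tool shift mm [ 1.1 -0.3  0.4]
```

View pics/w2.png

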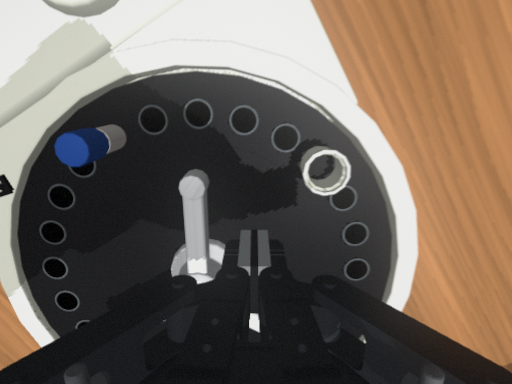

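>>> play_rows:
  increments:
    - [[-0.003,0,0],[0,0,0]]
    - [[-0.003,0,0],[0,0,0]]
    - [[-0.003,0,0],[0,0,0]]
    - [[-0.003,0,0],[0,0,0]]
    - [[-0.00225,0,0.001],[0,-3,0]]
    - [[-0.00225,0,0.001],[0,-3,0]]
    - [[-0.00225,0,0.001],[0,-3,0]]
    - [[-0.00225,0,0.001],[0,-3,0]]
    - [[-0.00225,0,0.001],[0,-3,0]]
    - [[-0.00225,0,0.001],[0,-3,0]]
    - [[-0.00225,0,0.001],[0,-3,0]]
    - [[-0.00225,0,0.001],[0,-3,0]]
    - [[-0.00225,0,0.001],[0,-3,0]]
    - [[-0.00225,0,0.001],[0,-3,0]]
    - [[-0.00225,0,0.001],[0,-3,0]]
    - [[-0.00225,0,0.001],[0,-3,0]]

```text
t: 5.27
eef_pos: [0.5807, 0.0097, 0.1131]
tool_rot: [-0.706, 0.707, 0.028, -0.027]
contact_force: [-0.4, -0.1, 0.7]
gripper_width: 0.001
```

```bash
cat >> h.py <<'E'
S=np.array([.5625,-.0327])
def st():
    to([.6,0,.112]);o=get_obs();M=rot(o).as_matrix();v=M.T@np.r_[np.array(o["eef_pos"])[:2]-S,0];print("rel spindle in tool mm",(v*1000).round(1))
E
python3 -c "
from h import *
st()
c,W,d=grab('wrist');cv2.imwrite('pics/w3.png',c[...,::-1])"
```

```text
t 5.27 pos [0.5807 0.0097 0.1131] xaz 4.5 ydir [ 0.001 -0.    -1.   ] F [-0.4 -0.1  0.7] q [ 0.31  0.48 -0.57  1.83  0.32  0.92 -0.32]
tool shift mm [ 18.4   1.1 -11.2]
rel spindle in tool mm [21.5  0.  40.8]
```

View pics/w3.png

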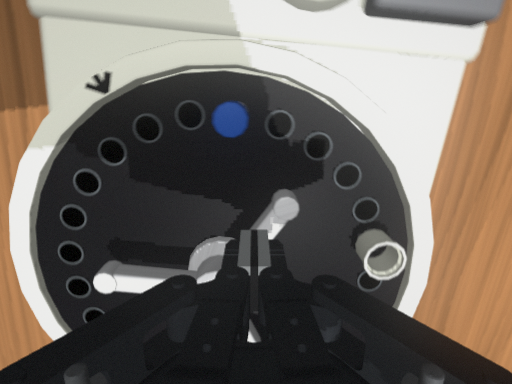

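```bash
python3 -c "
from h import *
o=get_obs();c,W,d=grab('wrist')
for n,u,v,z in (('e',286,203,.131),('el',105,281,.131),('cup',384,260,.121),('ta',230,119,.145),('arrow',100,84,.102)):
    p=plane(d,u,v,z,o);print(n,p.round(4),W[int(v),int(u)].round(4),ang(p[:2]-S),np.linalg.norm(p[:2]-S).round(4))
for u,v in ((247,232),(262,232),(247,245),(262,260),(270,240),(240,240),(270,225),(254,228)): print(u,v,W[v,u].round(4),c[v,u])
a,V,_=grab('side');b,U,_=grab('scene')
cv2.imwrite('pics/s4.png',np.vstack([cv2.resize(x,None,fx=4,fy=4,interpolation=3)[...,::-1] for x in (a[150:225,200:310],)])) 
cv2.imwrite('pics/s4.png',np.hstack([cv2.resize(a[140:240,190:310],(480,400))[...,::-1],cv2.resize(b[160:285,190:320],(320,400))[...,::-1]]))
"
```

```text
e [0.5963 0.0292 0.131 ] [0.5964 0.0291 0.1308] 61.3 0.0705
el [ 0.4941 -0.0287  0.131 ] [ 0.4939 -0.029   0.1305] 176.6 0.0685
cup [ 0.6625 -0.0069  0.121 ] [ 0.6713 -0.016   0.1043] 14.5 0.1033
ta [0.564 0.073 0.145] [0.5641 0.0731 0.1459] 89.2 0.1057
arrow [0.4849 0.0831 0.102 ] [0.4863 0.0832 0.1049] 123.8 0.1394
247 232 [0.5759 0.0212 0.1546] [88 91 90]
262 232 [0.5832 0.0212 0.1532] [89 91 91]
247 245 [0.5762 0.0208 0.1669] [90 93 92]
262 260 [0.5825 0.0211 0.1794] [91 94 94]
270 240 [0.5872 0.0185 0.1557] [52 52 53]
240 240 [0.5729 0.021  0.1629] [77 80 79]
270 225 [0.5889 0.015  0.1301] [225 225 223]
254 228 [0.5803 0.0089 0.1224] [ 99 100 101]
```

View pics/s4.png

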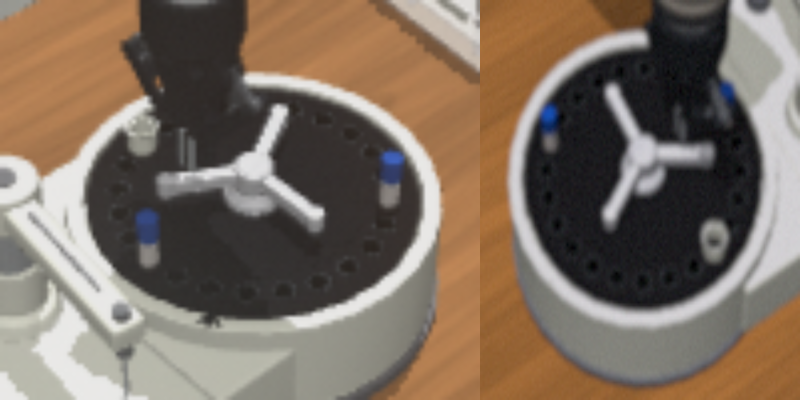

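```bash
python3 -c "
from h import *
f=np.load('side.npz');W=f['W'];c=f['c']
for v in range(170,190):
    print(v,[(u,*(W[v,u]*1000).round(0).astype(int).tolist(),int(c[v,u].mean())) for u in range(233,242,2)])
o=get_obs();d=read_camera('wrist');H=np.array(d['hand_eye']);K=np.array(d['intrinsics']);print(H.round(3))
for p in ([0,0,0],[0,0,.011],[0,-.019,.011],[0,-.04,.011]):
    q=np.linalg.inv(H)@np.r_[p,1];q=K@q[:3];print(p,(q[:2]/q[2]).round(1))
z=d['range_z'];print((z[200:270:6,[246,262,254]]).round(3))
"
```

```text
170 [(233, 589, 24, 190, 45), (235, 580, 24, 197, 43), (237, 573, 23, 200, 44), (239, 566, 21, 203, 45), (241, 567, 13, 197, 47)]
171 [(233, 589, 24, 187, 41), (235, 581, 24, 192, 45), (237, 574, 23, 196, 46), (239, 564, 23, 202, 44), (241, 565, 15, 197, 44)]
172 [(233, 658, -36, 101, 52), (235, 584, 21, 184, 117), (237, 571, 25, 194, 46), (239, 566, 22, 196, 45), (241, 563, 16, 195, 44)]
173 [(233, 658, -36, 97, 48), (235, 582, 23, 183, 101), (237, 574, 22, 188, 45), (239, 568, 20, 190, 43), (241, 559, 20, 195, 44)]
174 [(233, 653, -32, 99, 48), (235, 586, 19, 174, 99), (237, 575, 21, 182, 80), (239, 567, 21, 187, 44), (241, 556, 23, 196, 45)]
175 [(233, 650, -29, 99, 49), (235, 580, 25, 177, 98), (237, 574, 23, 180, 100), (239, 571, 17, 179, 45), (241, 567, 13, 178, 44)]
176 [(233, 644, -23, 101, 49), (235, 584, 22, 169, 99), (237, 574, 22, 175, 101), (239, 569, 19, 177, 45), (241, 566, 14, 176, 43)]
177 [(233, 646, -25, 95, 51), (235, 587, 19, 161, 99), (237, 576, 21, 169, 101), (239, 570, 18, 172, 43), (241, 568, 12, 170, 45)]
178 [(233, 638, -18, 101, 49), (235, 584, 22, 161, 98
[... 1318 characters left out ...]
118, 89), (237, 597, 3, 98, 65), (239, 594, -2, 98, 70), (241, 585, -3, 103, 59)]
189 [(233, 604, 14, 97, 65), (235, 598, 10, 98, 55), (237, 595, 4, 96, 50), (239, 590, 1, 98, 49), (241, 584, -2, 100, 49)]
[[ 1.    -0.001  0.    -0.   ]
 [-0.001 -0.295  0.956 -0.176]
 [-0.001 -0.956 -0.295  0.076]
 [ 0.     0.     0.     1.   ]]
[0, 0, 0] [254.  220.3]
[0, 0, 0.011] [253.9 203.7]
[0, -0.019, 0.011] [254.  215.5]
[0, -0.04, 0.011] [254.  231.9]
[[0.2   0.2   0.2  ]
 [0.203 0.201 0.203]
 [0.203 0.203 0.203]
 [0.204 0.177 0.   ]
 [0.205 0.174 0.184]
 [0.15  0.151 0.15 ]
 [0.144 0.144 0.143]
 [0.138 0.14  0.139]
 [0.133 0.132 0.133]
 [0.127 0.128 0.128]
 [0.124 0.124 0.124]
 [0.12  0.12  0.119]]
```

```bash
python3 -c "
from h import *
o=get_obs();M=rot(o).as_matrix();st()
A=[]
for n in('side','scene','wrist'):
    f=np.load(n+'.npz');P=f['W'].reshape(-1,3);P=P[np.isfinite(P[:,0])&(P[:,2]>.147)];A.append((P-o['eef_pos'])@M)
A=np.vstack(A);A=A[(abs(A[:,0])<.09)&(abs(A[:,2])<.09)&(A[:,1]>-.25)]
for lo in range(-160,-30,8):
    k=A[(A[:,1]*1000>=lo)&(A[:,1]*1000<lo+8)]
    if len(k)>3: print('z',round(o['eef_pos'][2]-(lo+8)/1000,3),len(k),'x',np.percentile(k[:,0],[1,99]).round(3),'zt',np.percentile(k[:,2],[1,99]).round(3))
"
```

```text
t 5.52 pos [0.581  0.0094 0.1128] xaz 4.2 ydir [ 0.001 -0.    -1.   ] F [-0.5  0.1 -0.7] q [ 0.31  0.48 -0.57  1.83  0.32  0.92 -0.32]
tool shift mm [ 18.3   0.8 -10.7]
rel spindle in tool mm [21.5  0.  40.6]
z 0.265 32 x [-0.04   0.038] zt [-0.023  0.015]
z 0.257 51 x [-0.041  0.043] zt [-0.011  0.014]
z 0.249 98 x [-0.045  0.045] zt [-0.019  0.023]
z 0.241 758 x [-0.049  0.051] zt [-0.019  0.022]
z 0.233 5563 x [-0.058  0.058] zt [-0.005  0.021]
z 0.225 9398 x [-0.059  0.057] zt [0.005 0.019]
z 0.217 8530 x [-0.053  0.051] zt [-0.006  0.019]
z 0.209 4791 x [-0.047  0.045] zt [-0.008  0.018]
z 0.201 5595 x [-0.04   0.038] zt [-0.008  0.014]
z 0.193 3184 x [-0.035  0.033] zt [-0.01   0.015]
z 0.185 951 x [-0.027  0.026] zt [-0.01   0.015]
z 0.177 774 x [-0.014  0.012] zt [-0.01   0.013]
z 0.169 618 x [-0.014  0.012] zt [-0.008  0.012]
z 0.161 519 x [-0.014  0.012] zt [-0.007  0.013]
z 0.153 438 x [-0.014  0.013] zt [-0.01   0.013]
z 0.145 55 x [-0.013  0.01 ] zt [-0.011  0.067]
```

>>> play_rows:
  increments:
    - [[0,0,0],[0,6,0]]
    - [[0,0,0],[0,6,0]]
    - [[0,0,0],[0,6,0]]
    - [[0,0,0],[0,6,0]]
    - [[0,0,0],[0,6,0]]
    - [[0,0,0],[0,6,0]]
    - [[0.0135,0,-0.0013],[0,0,0]]
    - [[0.0135,0,-0.0013],[0,0,0]]
    - [[0.0135,0,-0.0013],[0,0,0]]
    - [[0,0,0],[0,0,0]]
    - [[0,0.011,0],[0,0,0]]
    - [[0,0.011,0],[0,0,0]]
    - [[0,0.011,0],[0,0,0]]
    - [[0,0,0],[0,0,0]]
    - [[0,0,0],[0,0,0]]

```text
t: 6.77
eef_pos: [0.6118, -0.0147, 0.0781]
tool_rot: [-0.68, 0.681, -0.194, 0.192]
contact_force: [-0.0, 0.5, 0.3]
gripper_width: 0.001
```

```bash
python3 -c "
from h import *
st()
a,V,_=grab('side');b,U,_=grab('scene');c,_,_=grab('wrist')
m=lambda x:x[...,::-1]
cv2.imwrite('pics/s5.png',np.hstack([cv2.resize(m(a[140:240,190:310]),(360,300)),cv2.resize(m(c),(400,300))]))
"
```

```text
t 6.77 pos [ 0.6118 -0.0147  0.0781] xaz -31.6 ydir [-0.003  0.    -1.   ] F [-0.   0.5  0.3] q [ 0.22  0.54 -0.4   1.79  0.27  0.87 -0.85]
tool shift mm [-17.8 -33.9   6.3]
rel spindle in tool mm [32.5 -0.1 41.2]
```

View pics/s5.png

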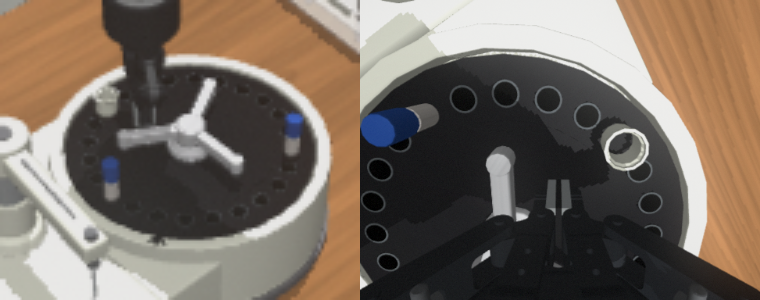

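>>> play_rows:
  increments:
    - [[-0.003,0,0],[0,0,0]]
    - [[-0.003,0,0],[0,0,0]]
    - [[-0.003,0,0],[0,0,0]]
    - [[-0.003,0,0],[0,0,0]]
    - [[-0.00225,0,0.001],[0,-3,0]]
    - [[-0.00225,0,0.001],[0,-3,0]]
    - [[-0.00225,0,0.001],[0,-3,0]]
    - [[-0.00225,0,0.001],[0,-3,0]]
    - [[-0.00225,0,0.001],[0,-3,0]]
    - [[-0.00225,0,0.001],[0,-3,0]]
    - [[-0.00225,0,0.001],[0,-3,0]]
    - [[-0.00225,0,0.001],[0,-3,0]]
    - [[-0.00225,0,0.001],[0,-3,0]]
    - [[-0.00225,0,0.001],[0,-3,0]]
    - [[-0.00225,0,0.001],[0,-3,0]]
    - [[-0.00225,0,0.001],[0,-3,0]]

```text
t: 8.25
eef_pos: [0.5812, 0.0102, 0.0799]
tool_rot: [0.707, -0.706, -0.029, 0.027]
contact_force: [1.7, 0.3, -1.2]
gripper_width: 0.0
```

```bash
cat >> h.py <<'E'
def disc():
    # white ends at z~.131, r~68, blue caps -> disc angle estimates
    for n in("scene","side"):
        c,W,d=grab(n);P=W.reshape(-1,3);C=c.reshape(-1,3).astype(int);r=np.linalg.norm(P[:,:2]-S,axis=1)
        b=(P[:,2]>.135)&(P[:,2]<.152)&(abs(r-.105)<.02)&(C[:,2]>C[:,0]+50)
        a=np.arctan2(P[:,1]-S[1],P[:,0]-S[0])
        w=(P[:,2]>.124)&(P[:,2]<.135)&(r>.03)&(r<.074)&(C.min(1)>120)
        print(n,"spokes mod120",round(float(np.degrees(np.angle(np.exp(3j*a[w]).mean()))/3),1),w.sum(),"tubes",[(round(float(np.degrees(np.angle(np.exp(1j*a[b&s]).mean()))),1),int((b&s).sum())) for s in (a<-2,abs(a+.75)<1.2,(a>0.45)&(a<1.9),a>1.9)])
E
python3 -c "
from h import *
st();disc()"
```

```text
t 8.25 pos [0.5812 0.0102 0.0799] xaz 4.5 ydir [ 0.002  0.001 -1.   ] F [ 1.7  0.3 -1.2] q [ 0.31  0.52 -0.56  1.86  0.36  0.86 -0.35]
tool shift mm [ 18.1 -32.  -11.7]
rel spindle in tool mm [22.   0.1 41.3]
scene spokes mod120 -29.6 145 tubes [(nan, 0), (-103.4, 40), (nan, 0), (nan, 0)]
side spokes mod120 -28.9 100 tubes [(nan, 0), (-104.7, 21), (nan, 0), (122.6, 24)]h.py:39: RuntimeWarning: Mean of empty slice.
  print(n,"spokes mod120",round(float(np.degrees(np.angle(np.exp(3j*a[w]).mean()))/3),1),w.sum(),"tubes",[(round(float(np.degrees(np.angle(np.exp(1j*a[b&s]).mean()))),1),int((b&s).sum())) for s in (a<-2,abs(a+.75)<1.2,(a>0.45)&(a<1.9),a>1.9)])
  ret = ret.dtype.type(ret / rcount)
```

>>> play_rows:
  increments:
    - [[-0.00225,0,0.001],[0,-3,0]]
    - [[-0.00225,0,0.001],[0,-3,0]]
    - [[-0.00225,0,0.001],[0,-3,0]]
    - [[-0.00225,0,0.001],[0,-3,0]]
    - [[-0.00225,0,0.001],[0,-3,0]]
    - [[-0.00225,0,0.001],[0,-3,0]]
    - [[-0.00225,0,0.001],[0,-3,0]]
    - [[-0.00225,0,0.001],[0,-3,0]]
    - [[-0.00225,0,0.001],[0,-3,0]]
    - [[-0.00225,0,0.001],[0,-3,0]]
    - [[-0.00225,0,0.001],[0,-3,0]]
    - [[-0.00225,0,0.001],[0,-3,0]]
    - [[-0.00225,0,0.001],[0,-3,0]]
    - [[-0.00225,0,0.001],[0,-3,0]]
    - [[-0.00225,0,0.001],[0,-3,0]]
    - [[-0.00225,0,0.001],[0,-3,0]]
    - [[-0.00225,0,0.001],[0,-3,0]]
    - [[-0.00225,0,0.001],[0,-3,0]]
    - [[-0.00225,0,0.001],[0,-3,0]]
    - [[0,0,0],[0,0,0]]

```text
t: 10.02
eef_pos: [0.5355, 0.0039, 0.0795]
tool_rot: [0.608, -0.608, -0.361, 0.361]
contact_force: [0.1, 0.9, -0.1]
gripper_width: 0.001
```

```bash
python3 -W ignore -c "
from h import *
st();disc()"
```

```text
t 10.02 pos [0.5355 0.0039 0.0795] xaz 61.4 ydir [-0.  0. -1.] F [ 0.1  0.9 -0.1] q [ 0.51  0.53 -0.81  1.95  0.49  0.87  0.51]
tool shift mm [ 27.5 -32.5 -58.4]
rel spindle in tool mm [19.2  0.  41.2]
scene spokes mod120 31.1 163 tubes [(-177.0, 24), (-42.3, 39), (nan, 0), (178.9, 4)]
side spokes mod120 31.2 43 tubes [(-176.9, 10), (nan, 0), (nan, 0), (178.3, 16)]
```

>>> play_rows:
  increments:
    - [[-0.00215,0,0.001],[0,-3,0]]
    - [[-0.00215,0,0.001],[0,-3,0]]
    - [[-0.00215,0,0.001],[0,-3,0]]
    - [[-0.00215,0,0.001],[0,-3,0]]
    - [[-0.0015,0,0.0007],[0,-2,0]]
    - [[0,0,0],[0,0,0]]
    - [[0,0,0],[0,0,0]]

```text
t: 10.7
eef_pos: [0.5278, -0.0038, 0.0795]
tool_rot: [-0.56, 0.56, 0.431, -0.431]
contact_force: [-0.0, 1.9, 0.3]
gripper_width: -0.002
```

```bash
python3 -W ignore -c "
from h import *
st();disc();disc()
c,W,d=grab('wrist');cv2.imwrite('pics/w6.png',c[...,::-1])"
```

```text
t 10.7 pos [ 0.5278 -0.0038  0.0795] xaz 75.2 ydir [-0. -0. -1.] F [-0.   1.9  0.3] q [ 0.57  0.54 -0.87  1.97  0.53  0.88  0.73]
tool shift mm [ 22.2 -32.5 -68.8]
rel spindle in tool mm [19.  -0.  40.9]
scene spokes mod120 45.3 166 tubes [(-164.7, 29), (-29.2, 43), (nan, 0), (nan, 0)]
side spokes mod120 46.4 56 tubes [(-166.0, 26), (nan, 0), (nan, 0), (nan, 0)]
scene spokes mod120 45.2 169 tubes [(-163.7, 32), (-29.5, 39), (nan, 0), (nan, 0)]
side spokes mod120 47.1 55 tubes [(-167.5, 23), (nan, 0), (nan, 0), (nan, 0)]
```

View pics/w6.png

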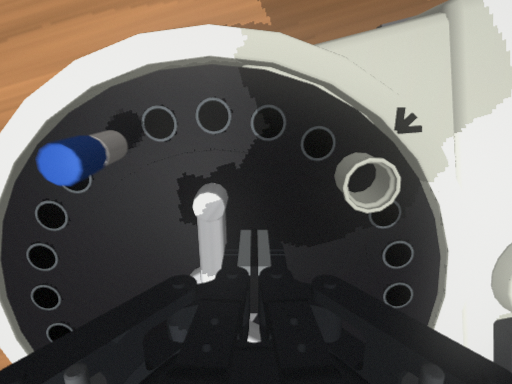

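```bash
python3 -c "
from h import *
o=get_obs();d=read_camera('wrist')
for n,u,v,z in (('e',209.5,206,.131),('cup',371,185,.121),('ta',64,163,.145),('arrowtip',398,132,.102),('arrow tail',415,115,.102)):
    p=plane(d,u,v,z,o);print(n,p.round(4),ang(p[:2]-S),np.linalg.norm(p[:2]-S).round(4))
"
```

```text
e [ 0.4952 -0.0149  0.131 ] 165.2 0.0696
cup [0.5076 0.0575 0.121 ] 121.3 0.1056
ta [ 0.4607 -0.0584  0.145 ] -165.8 0.105
arrowtip [0.491  0.0804 0.102 ] 122.3 0.1338
arrow tail [0.4849 0.0895 0.102 ] 122.4 0.1448
```

>>> play_rows:
  increments:
    - [[-0.0008,0,0.0003],[0,-1,0]]
    - [[-0.0008,0,0.0003],[0,-1,0]]
    - [[0,0,0],[0,0,0]]
    - [[0,0,0],[0,0,0]]
    - [[0.003,0,0],[0,0,0]]
    - [[0.003,0,0],[0,0,0]]
    - [[0.003,0,0],[0,0,0]]
    - [[0,-0.035,0],[0,0,0]]
    - [[0,-0.035,0],[0,0,0]]
    - [[0,-0.035,0],[0,0,0]]
    - [[0,-0.035,0],[0,0,0]]
    - [[0,-0.035,0],[0,0,0]]
    - [[0,-0.035,0],[0,0,0]]
    - [[0,0,-0.03],[0,0,0]]
    - [[0,0,-0.03],[0,0,0]]
    - [[0,0,-0.03],[0,0,0]]
    - [[0,0,0],[0,0,0]]
    - [[0,0,0],[0,0,0]]
    - [[0,0,0],[0,0,0]]

```text
t: 12.58
eef_pos: [0.6159, -0.0152, 0.2891]
tool_rot: [0.552, -0.551, -0.442, 0.442]
contact_force: [-0.3, 0.4, -0.2]
gripper_width: 0.003
```

```bash
python3 -W ignore -c "
from h import *
st();disc();disc()
c,W,d=grab('wrist');cv2.imwrite('pics/w7.png',c[...,::-1])"
```

```text
t 12.58 pos [ 0.6159 -0.0152  0.2891] xaz 77.4 ydir [-0.001  0.001 -1.   ] F [-0.3  0.4 -0.2] q [ 0.61  0.47 -0.97  1.54  0.39  1.34  0.95]
tool shift mm [ 11.3 177.1  18.6]
rel spindle in tool mm [ 28.8  -0.1 -48.3]
scene spokes mod120 47.4 197 tubes [(-161.5, 30), (-27.5, 37), (nan, 0), (nan, 0)]
side spokes mod120 47.9 139 tubes [(-164.6, 21), (-26.1, 13), (nan, 0), (nan, 0)]
scene spokes mod120 47.3 202 tubes [(-162.0, 27), (-27.5, 37), (nan, 0), (nan, 0)]
side spokes mod120 47.5 138 tubes [(-164.7, 21), (-26.3, 13), (nan, 0), (nan, 0)]
```

View pics/w7.png

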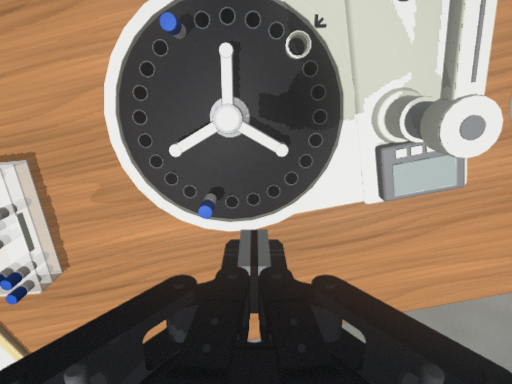

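```bash
python3 -c "
from h import *
o=get_obs();d=read_camera('wrist');Q={}
for n,u,v,z in (('boss',229,118,.134),('e',226,49,.131),('el',175,151,.131),('er',282,151,.131),('cup',298.5,44.5,.121),('ta',168,22,.145),('tb',206,211,.145),('arrow',319,21.5,.102),('head',473,126,.216)):
    p=plane(d,u,v,z,o);Q[n]=p[:2];print(n,p.round(4),ang(p[:2]-S),np.linalg.norm(p[:2]-S).round(4))
s=(Q['e']+Q['el']+Q['er'])/3;print('S',s)
for n in Q:print(n,ang(Q[n]-s),np.linalg.norm(Q[n]-s).round(4))
"
```

```text
boss [ 0.5614 -0.0302  0.134 ] 113.3 0.0027
e [ 0.4952 -0.017   0.131 ] 166.8 0.0691
el [ 0.5831 -0.0973  0.131 ] -72.3 0.0678
er [0.6091 0.0179 0.131 ] 47.4 0.0688
cup [0.5061 0.0564 0.121 ] 122.3 0.1055
ta [ 0.4626 -0.0636  0.145 ] -162.8 0.1046
tb [ 0.6543 -0.0793  0.145 ] -26.9 0.1029
arrow [0.4868 0.0848 0.102 ] 122.8 0.1397
head [0.6059 0.1675 0.216 ] 77.8 0.2049
S [ 0.56243594 -0.03211971]
boss 117.9 0.0022
e 167.3 0.0689
el -72.4 0.0684
er 47.0 0.0684
cup 122.5 0.105
ta -162.5 0.1047
tb -27.2 0.1033
arrow 122.9 0.1392
head 77.7 0.2043
```

```bash
python3 -c "
from h import *
for n in('scene','side'):
    W=np.load(n+'.npz')['W'].reshape(-1,3)
    P=W[np.isfinite(W[:,0])&(W[:,1]>.28)&(W[:,2]>.12)&(W[:,2]<.4)&(W[:,0]>.2)&(W[:,0]<.9)]
    print(n,len(P),P.min(0),P.max(0))
    k=(W[:,2]>.202)&(W[:,2]<.215)&(W[:,1]>.14)&(W[:,1]<.22)&(W[:,0]<.565)&(W[:,0]>.43)
    q=W[k]-np.r_[.6055,.1675,0];pf=np.polyfit(q[:,0],q[:,1],1);print('arm',k.sum(),180+np.degrees(np.arctan(pf[0])),pf,q[:,:2].mean(0),ang(q.mean(0)))
"
```

```text
scene 8188 [0.2003873  0.36005698 0.12000217] [0.76743559 1.09514712 0.33765452]
arm 315 172.59001961820155 [-0.13005446 -0.00182888] [-0.09579436  0.01062961] 173.7
side 2669 [0.57004951 0.36296021 0.12014871] [0.71261663 0.71147248 0.29368382]
arm 341 172.0202596141683 [-0.14018027  0.00292726] [-0.10190294  0.01721204] 170.4
```

>>> play_rows:
  increments:
    - [[0,0,0],[0,-4.6,0]]
    - [[0.0241,0,0.0151],[0,0,0]]
    - [[0.0241,0,0.0151],[0,0,0]]
    - [[0.0241,0,0.0151],[0,0,0]]
    - [[0.0241,0,0.0151],[0,0,0]]
    - [[0.0241,0,0.0151],[0,0,0]]
    - [[0.0241,0,0.0151],[0,0,0]]
    - [[0.0241,0,0.0151],[0,0,0]]
    - [[0.0241,0,0.0151],[0,0,0]]
    - [[0.0241,0,0.0151],[0,0,0]]
    - [[0,0,0],[0,0,0]]
    - [[0,0,0],[0,0,0]]

```text
t: 13.88
eef_pos: [0.5112, 0.2196, 0.29]
tool_rot: [-0.533, 0.533, 0.465, -0.464]
contact_force: [0.1, -1.5, -0.8]
gripper_width: -0.0
```

```bash
python3 -c "
from h import *
to([.512,.219,.152])
a,V,_=grab('side');b,U,_=grab('scene');c,_,_=grab('wrist')
m=lambda x:x[...,::-1]
cv2.imwrite('pics/s8.png',np.hstack([cv2.resize(m(a[120:290,120:300]),(360,340)),cv2.resize(m(c),(400,340))]))
"
```

```text
t 13.88 pos [0.5112 0.2196 0.29  ] xaz 82.2 ydir [ 0.001 -0.    -1.   ] F [ 0.1 -1.5 -0.8] q [ 0.31  0.38 -1.07  1.67  0.34  1.29  0.61]
tool shift mm [ -0.5 138.   -0.8]
```

View pics/s8.png

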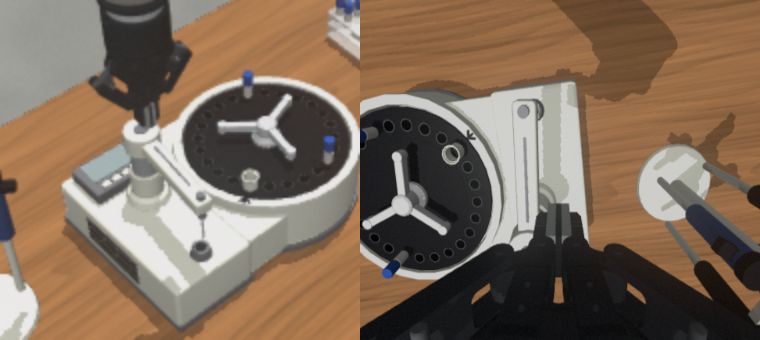

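>>> play_rows:
  increments:
    - [[0,0.03,0],[0,0,0]]
    - [[0,0.03,0],[0,0,0]]
    - [[0,0.03,0],[0,0,0]]
    - [[0,0.03,0],[0,0,0]]
    - [[0,0.018,0],[0,0,0]]
    - [[0,0,0],[0,0,0]]
    - [[-0.003,0,0],[0,0,0]]
    - [[-0.003,0,0],[0,0,0]]
    - [[-0.003,0,0],[0,0,0]]
    - [[-0.003,0,0],[0,0,0]]
    - [[-0.0035,0,0.00086],[0,-2,0]]
    - [[-0.0035,0,0.00086],[0,-2,0]]
    - [[-0.0035,0,0.00086],[0,-2,0]]
    - [[-0.0035,0,0.00086],[0,-2,0]]
    - [[-0.0035,0,0.00086],[0,-2,0]]

```text
t: 15.28
eef_pos: [0.5061, 0.1891, 0.1528]
tool_rot: [-0.491, 0.492, 0.51, -0.508]
contact_force: [0.7, 0.4, -0.2]
gripper_width: 0.001
```

```bash
cat >> h.py <<'E'
PO=np.array([.6057,.1675])
def arm():
    o=get_obs();M=rot(o).as_matrix();v=M.T@np.r_[np.array(o["eef_pos"])[:2]-PO,0];to([.5,.1,.152]);print("rel post tool mm",(v*1000).round(1),"arm az from finger",round(np.degrees(np.arctan2(o["eef_pos"][1]-PO[1],o["eef_pos"][0]-PO[0])+np.arctan2(.0265,.1))%360,1))
    for n in("scene","side"):
        c,W,d=grab(n);P=W.reshape(-1,3);C=c.reshape(-1,3).astype(int);q=P[:,:2]-PO;r=np.linalg.norm(q,axis=1)
        k=(P[:,2]>.203)&(P[:,2]<.216)&(r>.05)&(r<.165)&(C.min(1)>110)
        a=np.unwrap(np.arctan2(q[k,1],q[k,0]))%(2*np.pi);print(n,k.sum(),"az",np.degrees(np.median(a)).round(1),"tip r",np.percentile(r[k],98).round(4))
E
python3 -W ignore -c "
from h import *
arm()"
```

```text
t 15.28 pos [0.5061 0.1891 0.1528] xaz 92.0 ydir [ 0.003  0.001 -1.   ] F [ 0.7  0.4 -0.2] q [ 0.33  0.5  -1.03  1.88  0.5   1.05  0.69]
tool shift mm [-88.8   0.7   9.3]
rel post tool mm [25.1 -0.2 98.8] arm az from finger 182.6
scene 245 az 185.1 tip r 0.1518
side 161 az 181.3 tip r 0.159
```

>>> play_rows:
  increments:
    - [[-0.0035,0,0.00086],[0,-2,0]]
    - [[-0.0035,0,0.00086],[0,-2,0]]
    - [[-0.0035,0,0.00086],[0,-2,0]]
    - [[-0.0035,0,0.00086],[0,-2,0]]
    - [[-0.0035,0,0.00086],[0,-2,0]]
    - [[-0.0035,0,0.00086],[0,-2,0]]
    - [[-0.0035,0,0.00086],[0,-2,0]]
    - [[-0.0035,0,0.00086],[0,-2,0]]
    - [[-0.0035,0,0.00086],[0,-2,0]]
    - [[-0.0035,0,0.00086],[0,-2,0]]
    - [[-0.0035,0,0.00086],[0,-2,0]]
    - [[-0.0035,0,0.00086],[0,-2,0]]
    - [[-0.0035,0,0.00086],[0,-2,0]]
    - [[-0.0035,0,0.00086],[0,-2,0]]
    - [[-0.0035,0,0.00086],[0,-2,0]]
    - [[-0.0035,0,0.00086],[0,-2,0]]
    - [[-0.0035,0,0.00086],[0,-2,0]]
    - [[-0.0035,0,0.00086],[0,-2,0]]
    - [[-0.0035,0,0.00086],[0,-2,0]]
    - [[0,0,0],[0,0,0]]

```text
t: 17.05
eef_pos: [0.5129, 0.1215, 0.1519]
tool_rot: [-0.299, 0.3, 0.641, -0.64]
contact_force: [-0.1, -0.4, -0.6]
gripper_width: -0.002
```

```bash
python3 -W ignore -c "
from h import *
arm()
c,_,_=grab('wrist');cv2.imwrite('pics/w9.png',c[...,::-1])"
```

```text
t 17.05 pos [0.5129 0.1215 0.1519] xaz 129.9 ydir [ 0.001  0.    -1.   ] F [-0.1 -0.4 -0.6] q [ 0.56  0.57 -1.2   1.9   0.6   1.09  1.39]
tool shift mm [-8.2 -0.1 23.7]
rel post tool mm [ 2.420e+01 -1.000e-01  1.007e+02] arm az from finger 221.2
scene 320 az 223.5 tip r 0.1549
side 190 az 218.3 tip r 0.1583
```

View pics/w9.png

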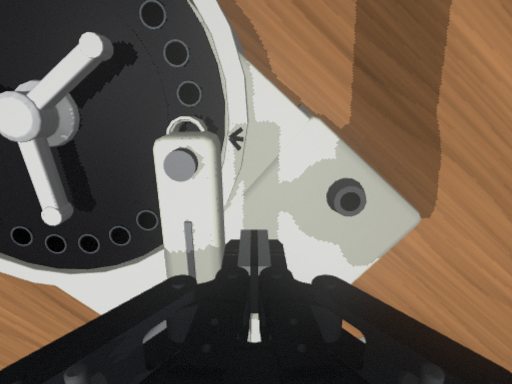

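```bash
cat >> h.py <<'E'
def screw(u0=180,v0=166,w=40):
    o=get_obs();c,W,d=grab('wrist');g=c[v0-w:v0+w,u0-w:u0+w]
    h=cv2.HoughCircles(cv2.medianBlur(cv2.cvtColor(g,cv2.COLOR_RGB2GRAY),3),cv2.HOUGH_GRADIENT,1.5,30,param1=80,param2=15,minRadius=11,maxRadius=22)
    h=h[0][:3];print(h.round(1)+np.r_[u0-w,v0-w,0])
    for k in h[:2]:
        u,v=k[0]+u0-w,k[1]+v0-w;Z=W[int(v),int(u)];p=plane(d,u,v,Z[2],o);q=p[:2]-PO
        print("needle",p.round(4),"az",ang(q)%360,"r",np.linalg.norm(q).round(4),"to target mm",((p[:2]-[.506,.0562])*1000).round(1))
E
python3 -c "
from h import *
screw();print('target az',ang(np.array([.506,.0562])-PO)%360)"
```

```text
[[179.79999924 164.20000076  17.60000038]
 [205.19999695 144.79999924  14.30000019]]
needle [0.4915 0.0689 0.2166] az 220.8 r 0.1509 to target mm [-14.5  12.7]
needle [0.4812 0.0717 0.2097] az 217.6 r 0.1571 to target mm [-24.8  15.5]
target az 228.1
```

>>> play_rows:
  increments:
    - [[-0.0035,0,0.00086],[0,-2,0]]
    - [[-0.0035,0,0.00086],[0,-2,0]]
    - [[-0.0035,0,0.00086],[0,-2,0]]
    - [[-0.0014,0,0.0003],[0,-0.8,0]]
    - [[0,0,0],[0,0,0]]
    - [[0,0,0],[0,0,0]]

```text
t: 17.75
eef_pos: [0.5182, 0.1112, 0.1515]
tool_rot: [0.261, -0.261, -0.657, 0.657]
contact_force: [0.1, 0.4, 0.7]
gripper_width: -0.001
```

```bash
python3 -c "
from h import *
screw();arm()"
```

```text
[[182.79999924 165.79999924  17.60000038]]
needle [0.5035 0.0573 0.2161] az 227.2 r 0.1503 to target mm [-2.5  1.1]
t 17.8 pos [0.5182 0.1112 0.1515] xaz 136.7 ydir [ 0. -0. -1.] F [-1.1  0.8 -0.5] q [ 0.59  0.59 -1.22  1.89  0.62  1.11  1.51]
tool shift mm [ 5.6 -0.5 20.7]
rel post tool mm [ 25.    0.  100.9] arm az from finger 227.6
scene 324 az 230.0 tip r 0.1554
side 201 az 224.3 tip r 0.1588
```

>>> play_rows:
  increments:
    - [[-0.0013,0,0.0003],[0,-0.7,0]]
    - [[0,0,0],[0,0,0]]
    - [[0,0,0],[0,0,0]]
    - [[0.004,0,0],[0,0,0]]
    - [[0.006,0,0],[0,0,0]]
    - [[0.008,0,0],[0,0,0]]
    - [[0.008,0,0],[0,0,0]]
    - [[0,-0.03,0],[0,0,0]]
    - [[0,-0.03,0],[0,0,0]]
    - [[0,-0.03,0],[0,0,0]]
    - [[0,-0.03,0],[0,0,0]]
    - [[0,0,0],[0,0,0]]
    - [[0,0,0],[0,0,0]]
    - [[0,0,0],[0,0,0]]

```text
t: 19.07
eef_pos: [0.4992, 0.1276, 0.2709]
tool_rot: [0.257, -0.257, -0.659, 0.659]
contact_force: [-0.8, -0.5, -0.9]
gripper_width: -0.002
```

```bash
python3 -W ignore -c "
from h import *
arm();disc()
c,W,d=grab('wrist');a=grab('side')[0];m=lambda x:x[...,::-1]
cv2.imwrite('pics/w10.png',np.hstack([m(c),cv2.resize(m(a[160:240,200:260]),(288,384),interpolation=3)]))"
```

```text
t 19.07 pos [0.4992 0.1276 0.2709] xaz 137.5 ydir [-0.    -0.001 -1.   ] F [-0.8 -0.5 -0.9] q [ 0.68  0.43 -1.34  1.78  0.44  1.28  1.62]
tool shift mm [-19.3 118.9  19.7]
rel post tool mm [5.160e+01 1.000e-01 1.014e+02] arm az from finger 215.3
scene 331 az 230.6 tip r 0.1561
side 290 az 225.1 tip r 0.1563
scene spokes mod120 47.3 204 tubes [(-161.8, 28), (-27.5, 39), (nan, 0), (nan, 0)]
side spokes mod120 46.7 115 tubes [(-164.1, 21), (-26.3, 16), (nan, 0), (nan, 0)]
```

View pics/w10.png

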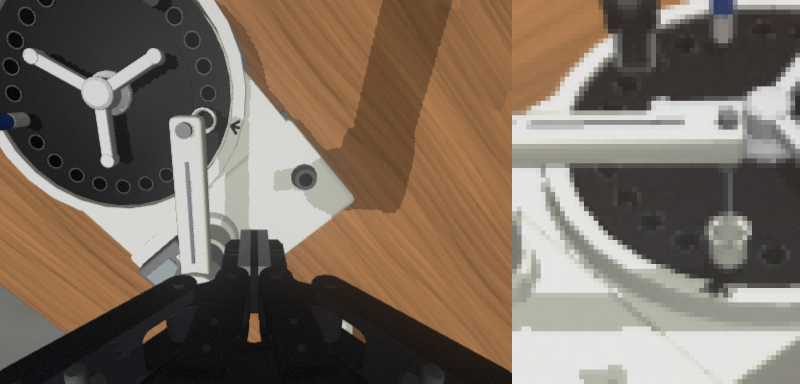

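```bash
python3 -c "
from h import *
screw(183,130,22)
o=get_obs();d=read_camera('wrist')
for n,u,v,z in (('needle',183,129.5,.216),('cup right edge',217,120,.121),('arrow',236,127,.102),('boss',98,93,.134),('e1',30,56,.131),('e2',155,56,.131),('e3',108,160,.131)):
    p=plane(d,u,v,z,o);print(n,p.round(4),ang(p[:2]-S),np.linalg.norm(p[:2]-[.506,.0562]).round(4))"
```

```text
[[187.20000076 132.79999924  17.79999924]]
needle [0.5045 0.0595 0.2146] az 226.9 r 0.148 to target mm [-1.5  3.3]
needle [0.505  0.0558 0.216 ] 123.0 0.0011
cup right edge [0.4949 0.0664 0.121 ] 124.3 0.015
arrow [0.4874 0.0857 0.102 ] 122.4 0.0349
boss [ 0.5604 -0.0305  0.134 ] 133.4 0.1023
e1 [ 0.5826 -0.0967  0.131 ] -72.6 0.171
e2 [ 0.4949 -0.0161  0.131 ] 166.2 0.0731
e3 [0.6067 0.0183 0.131 ] 49.1 0.1076
```

```bash
python3 -c "
from station import hand_in;print(hand_in())"
```

```text
the job is handed in; nothing more can be done
None
```

The analyser is set for its needle rinse and I have handed it in. The cup stands at the arrow and the needle hangs over the cup's mouth. It took about 19 s of robot time.

- **Disc:** I pushed one spoke about 110° counterclockwise with the shut fingers. Seen from the spindle, the cup is at about 122.5° and the arrow at about 122.8°. That is about 1 mm off, checked before I touched the sampling arm.
- **Sampling arm:** I pushed its side round about 56°, then backed the finger off sideways and raised it clear. In the last picture the needle's mounting is about 1 mm from the point over the sampling place. The side view shows the needle hanging over the cup's mouth. The disc did not move while I pushed the arm.

**Checks that disagreed**
- **Fingertips:** They sit about 38 mm behind the reported tool point. My first push therefore passed above the spoke without moving the disc. I corrected for this and repeated it.
- **Last needle check:** The automatic circle finder gave about 3.6 mm instead of 1 mm, but it had not settled on the right circle. I trusted the position I read from the picture. Both are within the 8 mm limit.
- **Arm angle:** The coarse readings from the two fixed cameras were 230.6° and 225.1°, on either side of the 228° target.

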